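Make up a bolt-and-nut set at the tipping tray

ROBOT

A 6-joint arm with a two-finger parallel gripper is mounted at the origin on a cart in front of the work surface, level with it; the furniture and walls round the work are solid. World frame = base frame: x ahead of the robot, y to its left, z up, the work surface at z = 0. Lengths are in m, angles in rad, forces in N, time in s.
With the tool pointing down it reaches from about 0.3 to 0.775 m from the base axis. Payload 14.6 kg.
Tool frame: the origin (TCP) lies between the finger pads; the fingertips stand 11 mm ahead of it and the grasp point (between the pads) lies 8 mm behind it (robot.finger_overhang is the distance from the TCP to the fingertips, in m); z points along the fingers, y is the direction in which the jaws open and shut (so a half turn about z gives the same grasp; the last joint's range is limited). The gripper opens to 94 mm and grips with 3 to 60 N. Pads are 16 mm wide; open, the fingers measure 119 mm over their backs; the gripper's body (75 mm by 177 mm) begins 78 mm behind the grasp point.
Start: joints at [-1.195, 0.3, 1.521, -0, 1.321, -0.067], TCP at [0.236, -0.497, 0.216] pointing down, gripper open.
Joint ranges: [-3.03, 3.03], [-0.79, 2.21], [0.23, 2.52], [-1.04, 4.18], [0, 3.07], [-2.55, 2.55]. Speed limits (rad/s): [2.22, 2.22, 2.57, 3.14, 3.14, 3.14].

INTERFACE

Orientations are given as a unit quaternion [w, x, y, z].
In Python, from bench import robot, optics, ticket gives the robot as it stands.
- The arm moves only by the shell command python3 -m crank 'ROWS' [FORCE]. ROWS is JSON, a list of rows, each an object of numbers: "wx", "wy", "wz": the turn, a rotation vector about the world's x, y, z in degrees; "x", "y", "z": the shift along the world's x, y, z in cm; "fingers": the closure in counts, from 0 (fully open) to 255 (shut). In form: [{"wx": .., "wy": .., "wz": .., "x": .., "y": .., "z": .., "fingers": ..}, ...]. A call has 1 to 8 rows; each row shifts and turns the commanded pose from where the row before left it; what a row does not reach is not made up. A row lasts 1/10 s, in which the tool goes at most 50 mm and 8.59 degrees, less where a joint would pass 70% of its speed; a pose out of reach is approached as far as the arm can. A call is refused whole if a number of a shift passes 5 or a number of a turn 8.59, either way. A call with a gripper value outside its range is refused whole. The fingers move at their own pace and stop on an object; FORCE is the grip in N (left out, the last holds). Time passes only in rows, so rows that do not move let the fingers close. It gives the time, the measured TCP pose, the force and the opening at its end, in the units of the state.
- robot.get_state(): the state, without advancing time (a new reading comes with each control period).
- optics.get_image(name): name is "scene" or "side" or "wrist"; returns the picture (480x640x3 uint8, red, green, blue); there is no depth.
- optics.camera_params(name): a dict with "intrinsics" (3x3 intrinsics, pixels), "rvec" (rotation vector, rad) and "tvec" (3), from world to camera coordinates, as OpenCV has them; the wrist camera has in their place "tool_from_camera" (4x4, takes a point from camera to tool coordinates, whose origin is the TCP and whose axes are the flange's). Camera axes: x right, y down, z forward; pixel columns grow to the right and rows downward; lengths in m; the calibration is good to about 2 mm. A picture is of the moment at which its call begins: read the wrist's pose just before it. camera_params takes no time and is no camera call.
- ticket.close_job(): hands the job in, once; it reports no verdict.
The state is a dict: "clock": time; "joint_positions": joint angles; "qd": joint speeds; "joint_efforts": joint torques, N m; "position": TCP position; "eef_rot": TCP orientation; "force": force on the tool from outside, world axes, zero at the start; "wrist_torque": the same for the moment, N m; "opening": finger opening in m.
Only numpy, scipy, OpenCV 4.12 (cv2) and the standard library are available. Lean on these libraries where they do the work, as an engineer would, in place of code of your own. Each camera call takes 0.05 s, during which the arm holds its last target.

TASK

Make up the fixing set in the blue bin: drop in the two bolts lying on the bench from above, and lift the hinged tray by its red grip until both small nuts slide out into the bin. Then lower the tray gently all the way down again, without letting it fall, and let go. Leave the big nut and the gas nozzle where they lie.

Things in the scene. Friction and masses are not known exactly. Their poses are not given: they have to be found in the camera images.
- tipper: Tipping station fixed to the bench: grey base plate 262 x 172 mm carrying a blue open bin on its +x side and a hinged aluminium tray on its -x side. Origin on the bench right under the tray's hinge axis; z up; x points from the tray towards the bin (level), y along the hinge axis. Turned by up to 12 degrees about z. (A welding mask stands close to the left of the robot: keep the arm clear of it.)
- bin_in (a point): Centre of the inner floor of the blue open bin, 10 mm above the bench; axes as the station's. Inside it measures 115 mm along x, 142 mm along y; walls 4 mm thick. Rims are 61 mm above the bench, that of the far (+x) wall 84 mm. The tray's lip hangs 14 mm into the opening on its -x side.
- tray_hinge (a point): Middle of the tray's hinge axis, 74 mm above the bench; the axis runs along the station's y. Axes as the station's.
- tray_grip (a point): Centre of the red grip at the tray's free edge: a disc 26 mm across, 14 mm thick along the station's y (pinch its flat faces), on a stem 10 mm thick reaching 38 mm out from the tray's back wall. With the tray down it lies 162 mm from the hinge axis along the station's -x and 12 mm above the axis (86 mm above the bench). It moves on a circle about the hinge; axes are the tray's.
- tray (a joint): Angle of the tray: 0 = level, down on its rest posts; grows as the grip is lifted, up to the stop at 1.2 rad. The tray (137 x 136 mm, walls 22 mm high on three sides, open towards the bin) weighs about 0.3 kg and falls back freely if let go: no spring, little friction.
- nut_1_mid (a point): Small steel hexagon nut, 24 mm across flats, 27 mm across corners, 13 mm high, lying flat in the tray; the point is its centre. It slides off the tray once this is tilted by some 25 to 40 degrees (0.45 to 0.7 rad).
- nut_2_mid (a point): Small steel hexagon nut, 24 mm across flats, 27 mm across corners, 13 mm high, lying flat in the tray; the point is its centre. It slides off the tray once this is tilted by some 25 to 40 degrees (0.45 to 0.7 rad).
- bolt_1_mid (a point): Steel hexagon-head bolt lying on the bench, 81 mm long, plain grey: round threaded shank 16 mm thick, about 70 mm long, and a 24 x 28 mm hexagon head 11 mm thick. The point is the middle of its length, on the shank, about 13 mm above the bench; the bolt lies along this frame's y axis, head at +y. About 0.16 kg. Yaw varies.
- bolt_2_mid (a point): Steel hexagon-head bolt lying on the bench, 81 mm long, plain grey: round threaded shank 16 mm thick, about 70 mm long, and a 24 x 28 mm hexagon head 11 mm thick. The point is the middle of its length, on the shank, about 13 mm above the bench; the bolt lies along this frame's y axis, head at +y. About 0.16 kg. Yaw varies.
- big_nut_mid (a point): Larger steel hexagon nut, 30 mm across flats, 34 mm across corners, 16 mm high, lying flat on the bench; the point is its centre. Not part of the set: leave it.
- nozzle_mid (a point): Cream-coloured tapered gas nozzle, 68 mm long, 21 mm thick, lying on the bench; the point is its centre, its length lies along this frame's y. Not part of the set: leave it.

How it is judged:
By the outcome, as a careful person would: the job done as asked, in the order asked, and still so for the second after the job is handed in, with the robot touching nothing.
It also fails if it takes over 69 s, if anything falls off the work surface, if the arm or the gripper's body presses on something with over 40 N, if the wrist force passes 120 N, or if a joint passes its speed limit or range.

## Working session

There is one attempt and no reset: what is moved stays moved. The work goes in short steps, Python scripts to look and compute and a shell command to move; the robot and the scene stay as the last step left them, time stands still between calls to the robot, and variables do not carry over. Pictures are saved under pics/ and viewed, and the job is handed in when it is done.

```bash
mkdir -p pics; ls; python3 - <<'E'
from bench import robot, optics, ticket
import cv2
s=robot.get_state(); print({k:s[k] for k in ('clock','position','eef_rot','opening','force')})
for n in ('scene','side','wrist'):
    cv2.imwrite(f'pics/{n}0.png',optics.get_image(n)[:,:,::-1])
    print(n,optics.camera_params(n))
E
```

```text
pics
{'clock': 0.0, 'position': array([ 0.23554537, -0.49672368,  0.21587483]), 'eef_rot': array([-5.89269701e-04,  9.75591230e-01,  2.19593705e-01, -9.43967310e-05]), 'opening': 0.09388087604974041, 'force': array([-0.86754875, -1.01208131, -0.34426574])}
scene {'intrinsics': array([[490.89799417,   0.        , 314.80071612],
       [  0.        , 490.89799417, 232.68911621],
       [  0.        ,   0.        ,   1.        ]]), 'rvec': array([ 0.81968493, -2.51080364,  1.18456723]), 'tvec': array([0.33660421, 0.38332569, 0.5514926 ])}
side {'intrinsics': array([[569.96789249,   0.        , 320.70840338],
       [  0.        , 569.96789249, 236.85515418],
       [  0.        ,   0.        ,   1.        ]]), 'rvec': array([ 0.53823844, -2.70084706,  1.18155774]), 'tvec': array([0.4447985 , 0.31626013, 0.65863451])}
wrist {'intrinsics': array([[409.48554249,   0.        , 317.70788359],
       [  0.        , 409.48554249, 238.41532976],
       [  0.        ,   0.        ,   1.        ]]), 'tool_from_camera': array([[-5.63624525e-04, -9.57781330e-01, -2.87497142e-01,
         8.45170261e-02],
       [ 9.99999164e-01, -8.74384655e-04,  9.52514666e-04,
         7.81039914e-04],
       [-1.16368385e-03, -2.87496365e-01,  9.57781022e-01,
        -1.67787291e-01],
       [ 0.00000000e+00,  0.00000000e+00,  0.00000000e+00,
         1.00000000e+00]])}
```

View pics/scene0.png

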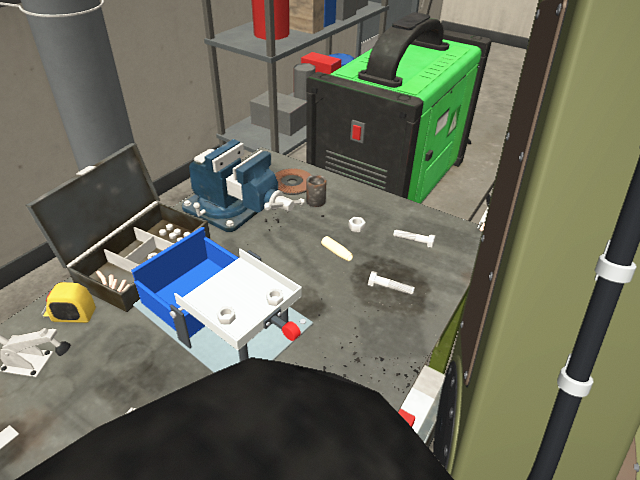

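View pics/side0.png

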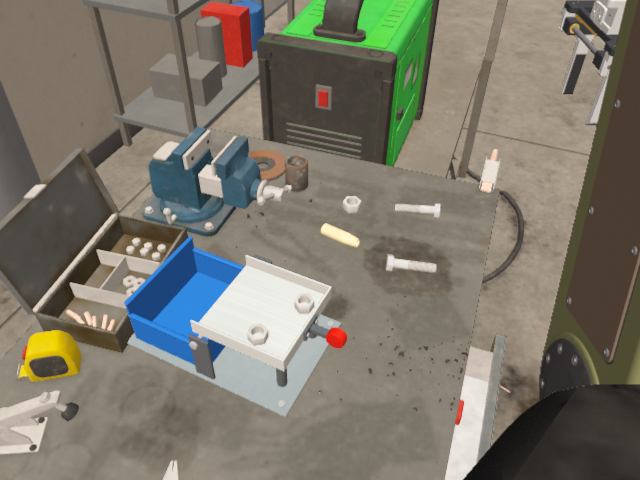

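View pics/wrist0.png

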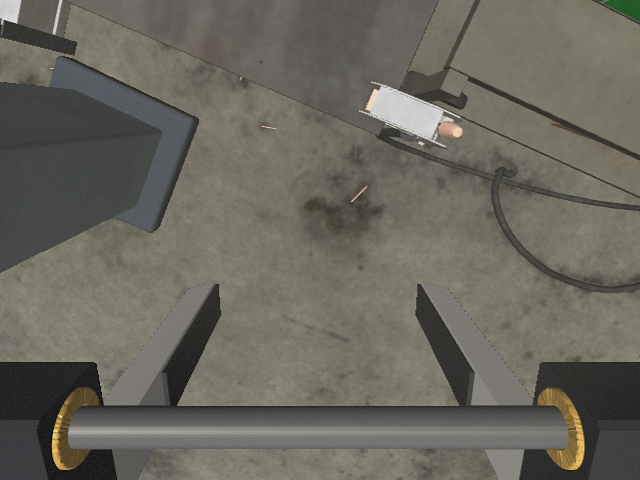

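The scene view (640x480) shows bolts at about (413,238) and (391,284), and the red grip at (291,330). The side view shows them at (418,209), (411,265) and (337,338). The nozzle and big nut lie between the bolts and the bin. Next I'll measure with masks.

```bash
cat > h.py <<'E'
import numpy as np, cv2
from scipy.spatial.transform import Rotation as R
from bench import robot, optics
def fixed(n):
    p=optics.camera_params(n); Rm=cv2.Rodrigues(p['rvec'])[0]; return p['intrinsics'],Rm,np.array(p['tvec'])
def wristcam(s):
    p=optics.camera_params('wrist'); q=s['eef_rot']; T=np.eye(4); T[:3,:3]=R.from_quat([q[1],q[2],q[3],q[0]]).as_matrix(); T[:3,3]=s['position']
    W=np.linalg.inv(T@p['tool_from_camera']); return p['intrinsics'],W[:3,:3],W[:3,3]
def ray(c,uv):
    K,Rm,t=c; d=Rm.T@np.linalg.inv(K)@np.array([uv[0],uv[1],1.]); return -Rm.T@t,d/np.linalg.norm(d)
def plane(c,uv,z):
    o,d=ray(c,uv); return o+d*(z-o[2])/d[2]
def tri(c1,u1,c2,u2):
    o1,d1=ray(c1,u1);o2,d2=ray(c2,u2)
    A=np.stack([d1,-d2],1); s=np.linalg.lstsq(A,o2-o1,rcond=None)[0]
    a=o1+d1*s[0];b=o2+d2*s[1]; return (a+b)/2,np.linalg.norm(a-b)
def proj(c,P):
    K,Rm,t=c; q=K@(Rm@np.array(P)+t); return q[:2]/q[2]
def shot(n,name):
    s=robot.get_state(); im=optics.get_image(n)[:,:,::-1].copy(); cv2.imwrite(f'pics/{name}.png',im); return s,im
E
python3 - <<'E'
from h import *
for n,boxes in dict(scene=dict(A=(385,222,445,255),B=(360,265,422,300),red=(275,315,305,345)),side=dict(A=(388,196,448,222),B=(380,250,442,280),red=(322,322,352,352))).items():
    im=cv2.imread(f'pics/{n}0.png'); c=fixed(n)
    for k,(x0,y0,x1,y1) in boxes.items():
        r=im[y0:y1,x0:x1].astype(int)
        if k=='red': m=(r[:,:,2]>130)&(r[:,:,1]<70)
        else: m=r.min(2)>135
        nn,l,st,ce=cv2.connectedComponentsWithStats(m.astype(np.uint8)); i=1+np.argmax(st[1:,4]); ys,xs=np.where(l==i)
        P=np.stack([xs+x0,ys+y0],1).astype(float)
        mu=P.mean(0); 
        if k!='red':
            w=np.array([plane(c,p,0.012)[:2] for p in P]); mm=w.mean(0); e,v=np.linalg.eigh(np.cov((w-mm).T)); d=v[:,1]
            t=(w-mm)@d; lo,hi=np.percentile(t,[0.5,99.5]); q=(w-mm)@v[:,0]
            wl=np.ptp(q[t<lo+.012]);wh=np.ptp(q[t>hi-.012])
            print(n,k,mu,len(P),'mid',mm+d*(lo+hi)/2,'len',hi-lo,'head dir',d if wh>wl else -d,wl,wh)
        else: print(n,k,mu,len(P))
    t=cv2.resize(im[180:400,120:450],None,fx=2.4,fy=2.4,interpolation=cv2.INTER_CUBIC); cv2.imwrite(f'pics/{n}0c.png',t)
E
```

```text
scene A [415.47384615 236.89538462] 325 mid [ 0.44692572 -0.38127277] len 0.07981443524867918 head dir [-0.96378228 -0.26669031] 0.020807720008664154 0.041797290795722225
scene B [389.08737864 283.15533981] 412 mid [ 0.41899197 -0.23844623] len 0.0817889843154648 head dir [0.9754802  0.22008721] 0.03704610188589603 0.018829568063083384
scene red [290.38918919 331.41081081] 185
side A [420.12755102 208.45153061] 392 mid [ 0.44817185 -0.38383887] len 0.08170291952832298 head dir [-0.95805449 -0.28658611] 0.01829615214594741 0.040464867084071245
side B [408.7464503 264.336714 ] 493 mid [ 0.42059102 -0.24067828] len 0.07946683037262436 head dir [0.97371761 0.22775868] 0.03763584794636747 0.019629008860503283
side red [336.08626198 337.514377  ] 313
```

```bash
ls pics
```

```text
scene0.png
scene0c.png
side0.png
side0c.png
wrist0.png
```

View pics/side0c.png

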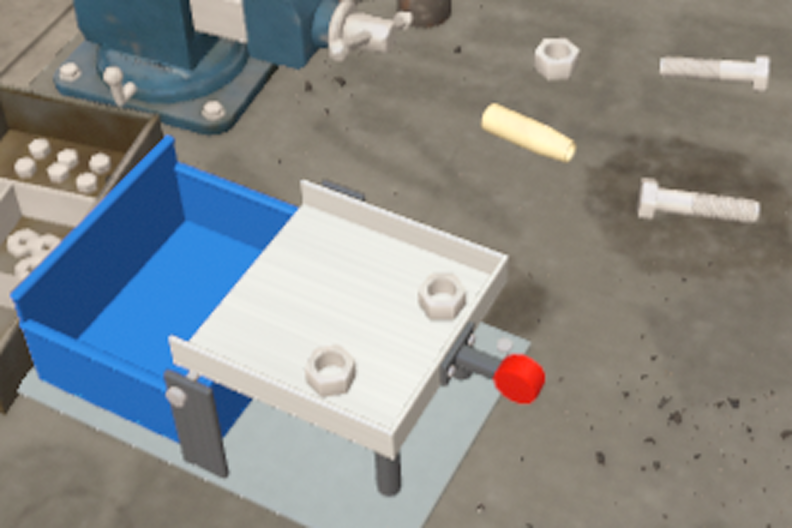

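View pics/scene0c.png

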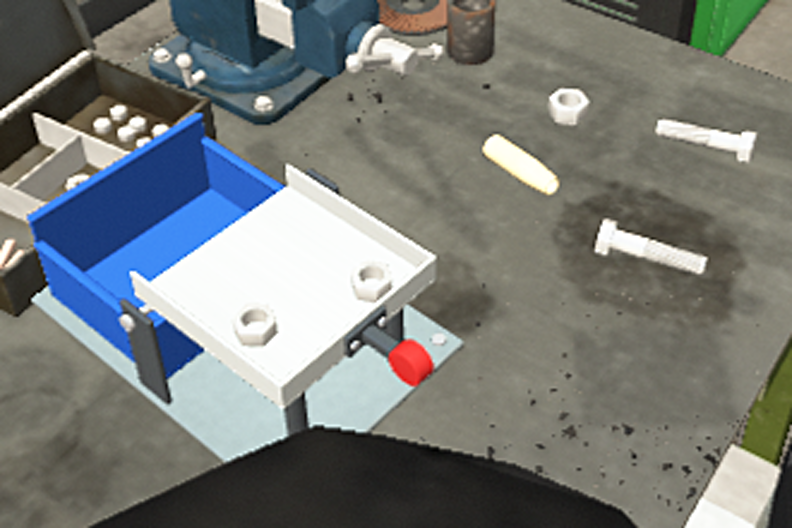

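```bash
python3 - <<'E'
from h import *
S,D=fixed('scene'),fixed('side')
f=lambda p:np.array(p)/2.4+[120,180]
r={}
for k,a,b in [('bin far R',(203,115),(172,138)),('bin far L',(32,215),(18,295)),('tray back R',(436,258),(507,258)),('tray back L',(283,392),(392,445)),
 ('nut1 top',(255,320),(331,365)),('nut2 top',(372,275),(442,292)),('tray frontR',(287,167),(302,182)),('tray frontL',(133,273),(171,338)),('bignut',(569,100),(557,53)),('pin',(128,323),(177,396))]:
    r[k],e=tri(S,f(a),D,f(b)); print(k,r[k].round(4),round(e,4))
g,e=tri(S,(290.4,331.4),D,(336.1,337.5)); print('grip',g.round(4),e)
for a,b in [('tray back L','tray frontL'),('tray back R','tray frontR')]:
    v=r[b]-r[a]; print(np.degrees(np.arctan2(v[1],v[0])),np.linalg.norm(v))
for a,b in [('tray back R','tray back L'),('tray frontR','tray frontL'),('bin far R','bin far L')]:
    v=r[b]-r[a]; print('ydir',np.degrees(np.arctan2(v[1],v[0])),np.linalg.norm(v))
s=robot.get_state();print(s['clock'])
E
```

```text
bin far R [ 0.742  -0.107   0.0693] 0.0015
bin far L [0.7454 0.0478 0.0804] 0.0
tray back R [ 0.4985 -0.0794  0.0867] 0.0015
tray back L [0.5079 0.0571 0.0811] 0.0009
nut1 top [0.5582 0.0269 0.0838] 0.0018
nut2 top [ 0.5245 -0.0452  0.0826] 0.0003
tray frontR [ 0.6354 -0.0872  0.0877] 0.0024
tray frontL [0.6448 0.0467 0.0878] 0.0018
bignut [ 0.5662 -0.362   0.0049] 0.0003
pin [0.6321 0.0667 0.0672] 0.002
grip [ 0.4622 -0.0043  0.0826] 0.00289660759507753
-4.368823306367534 0.13738517355787078
-3.27379590308913 0.13718025303150402
ydir 86.0393460822212 0.13696321491877472
ydir 86.01610260674384 0.1342283355926523
ydir 88.74641405867357 0.1551520935595927
0.15
```

```bash
python3 -m crank '[{"x":3.4,"y":1.9,"z":-0.6,"wz":-1.6},{"x":3.4,"y":1.9,"z":-0.6,"wz":-1.6},{"x":3.4,"y":1.9,"z":-0.6,"wz":-1.6},{"x":3.4,"y":1.9,"z":-0.6,"wz":-1.6},{"x":3.4,"y":1.9,"z":-0.6,"wz":-1.6},{"x":3.4,"y":1.9,"z":-0.6,"wz":-1.4},{"x":0},{"x":0}]' 30; python3 - <<'E'
from h import *
s,im=shot('wrist','w1'); print(s['position'],R.from_quat(np.roll(s['eef_rot'],-1)).as_matrix()[:,0])
E
```

```text
[ 0.23558189 -0.49679061  0.2160097 ] [9.03564303e-01 4.28452500e-01 7.23902886e-05]invalid input
```

View pics/w1.png

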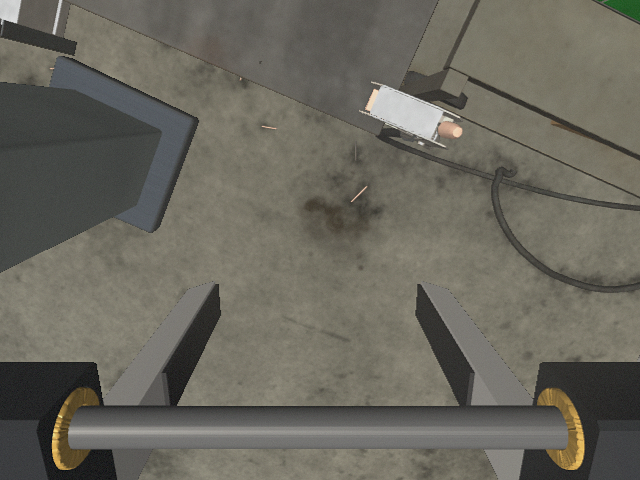

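The wrist picture is unchanged, so the call was refused and nothing moved. The rows probably need every field.

```bash
python3 -m crank '[{"wx":0,"wy":0,"wz":-1.6,"x":3.4,"y":1.9,"z":-0.6,"fingers":0},{"wx":0,"wy":0,"wz":-1.6,"x":3.4,"y":1.9,"z":-0.6,"fingers":0},{"wx":0,"wy":0,"wz":-1.6,"x":3.4,"y":1.9,"z":-0.6,"fingers":0},{"wx":0,"wy":0,"wz":-1.6,"x":3.4,"y":1.9,"z":-0.6,"fingers":0},{"wx":0,"wy":0,"wz":-1.6,"x":3.4,"y":1.9,"z":-0.6,"fingers":0},{"wx":0,"wy":0,"wz":-1.4,"x":3.4,"y":1.9,"z":-0.6,"fingers":0},{"wx":0,"wy":0,"wz":0,"x":0,"y":0,"z":0,"fingers":0},{"wx":0,"wy":0,"wz":0,"x":0,"y":0,"z":0,"fingers":0}]' 30; python3 - <<'E'
from h import *
s,im=shot('wrist','w2'); print(s['clock'],s['position'],R.from_quat(np.roll(s['eef_rot'],-1)).as_matrix()[:,0])
E
```

```text
clock: 1.0
position: [0.4398, -0.3826, 0.1801]
eef_rot: [-0.0, 0.99, 0.14, -0.0]
force: [0.6, 0.7, -0.3]
opening: 0.094
1.0 [ 0.43983605 -0.38255599  0.18006661] [ 9.60945625e-01  2.76736740e-01 -5.32457541e-04]
```

View pics/w2.png

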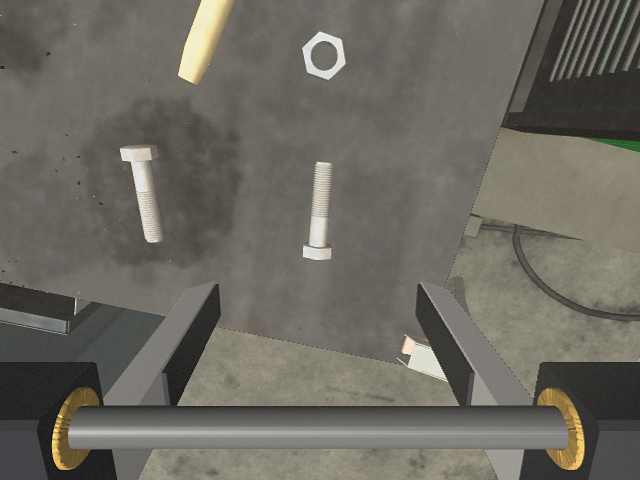

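The wrist view shows bolt A from (323,163) to (317,258) with its head at the bottom, and bolt B from (139,147) to (153,241) with its head at the top. I'll refine both from this picture.

```bash
cat > wb.py <<'E'
from h import *
def bolts(s,im,boxes,th=150):
    c=wristcam(s)
    for k,(x0,y0,x1,y1) in boxes.items():
        r=im[y0:y1,x0:x1].astype(int); m=r.min(2)>th
        nn,l,st,ce=cv2.connectedComponentsWithStats(m.astype(np.uint8)); i=1+np.argmax(st[1:,4]); ys,xs=np.where(l==i)
        w=np.array([plane(c,(x+x0,y+y0),0.013)[:2] for x,y in zip(xs,ys)]); mm=w.mean(0)
        e,v=np.linalg.eigh(np.cov((w-mm).T)); d=v[:,1]; t=(w-mm)@d; q=(w-mm)@v[:,0]; lo,hi=t.min(),t.max()
        # shank axis from middle slices
        if np.ptp(q[t<lo+.01])>np.ptp(q[t>hi-.01]): d=-d; t=-t; lo,hi=-hi,-lo
        n=np.array([-d[1],d[0]]); q=(w-mm)@n
        sel=(t>lo+.005)&(t<hi-.02)
        T=np.linspace(lo+.008,hi-.022,10); Q=[(q[abs(t-a)<.003].min()+q[abs(t-a)<.003].max())/2 for a in T]
        a,b=np.polyfit(T,Q,1); dd=d+a*n; dd/=np.linalg.norm(dd); mid=(lo+hi)/2
        print(k,'mid',mm+d*mid+n*(a*mid+b),'len',hi-lo,'head dir',dd,np.degrees(np.arctan2(dd[1],dd[0])))
E
python3 - <<'E'
from wb import *
s=robot.get_state(); im=cv2.imread('pics/w2.png')
bolts(s,im,dict(A=(290,150,345,270),B=(110,135,175,255)))
c=wristcam(s); print('nozzle tips',plane(c,(190,80),.01),plane(c,(222,0),.01),'nut',plane(c,(324,56),.016))
E
```

```text
A mid [ 0.4522898  -0.38184183] len 0.0718535116136137 head dir [-0.9797269 -0.2003377] -168.44329257692624
B mid [ 0.41986657 -0.23993327] len 0.07966360877719746 head dir [0.94517781 0.32655613] 19.059879214374863
nozzle tips [ 0.51907275 -0.25882615  0.01      ] [ 0.5796741  -0.27102749  0.01      ] nut [ 0.56316518 -0.35366921  0.016     ]
```

```bash
python3 - <<'E'
from h import *
s=robot.get_state(); im=cv2.imread('pics/w2.png'); c=wristcam(s)
for k,a,b in [('A',(323.5,162.5),(317,259)),('B',(153.5,242),(139,147))]:
    P,Q=plane(c,a,.013),plane(c,b,.013); v=Q-P; print(k,(P+Q)/2,np.linalg.norm(v),np.degrees(np.arctan2(v[1],v[0])))
a=cv2.resize(im[140:270,100:350],None,fx=3,fy=3,interpolation=cv2.INTER_CUBIC);cv2.imwrite('pics/w2c.png',a)
E
```

```text
A [ 0.44666505 -0.38422289  0.013     ] 0.08297698495612747 -167.70300258732877
B [ 0.42045136 -0.24207213  0.013     ] 0.0796481104556557 17.70566096336069
```

View pics/w2c.png

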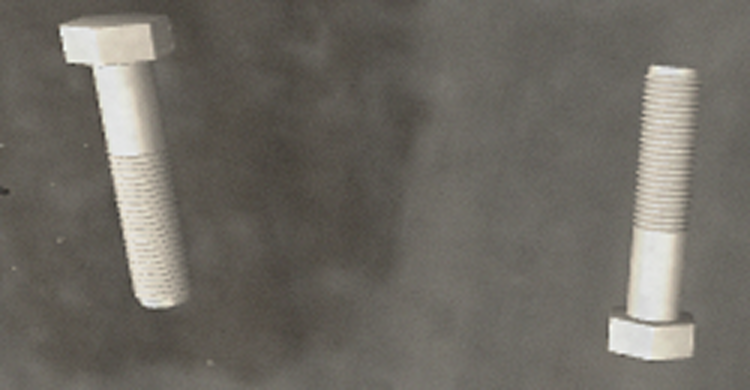

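The crop confirms both axes, so I'm using 12° yaw for A and 18° for B. Now I'll go down on A.

```bash
python3 -m crank '[{"wx":0,"wy":0,"wz":-4,"x":0.2,"y":-0.2,"z":-4,"fingers":0},{"wx":0,"wy":0,"wz":0,"x":0,"y":0,"z":-4,"fingers":0},{"wx":0,"wy":0,"wz":0,"x":0,"y":0,"z":-4,"fingers":60},{"wx":0,"wy":0,"wz":0,"x":0,"y":0,"z":-2.5,"fingers":60},{"wx":0,"wy":0,"wz":0,"x":0,"y":0,"z":-1.5,"fingers":60},{"wx":0,"wy":0,"wz":0,"x":0,"y":0,"z":-0.4,"fingers":60},{"wx":0,"wy":0,"wz":0,"x":0,"y":0,"z":0,"fingers":60}]' 30; python3 -m crank '[{"wx":0,"wy":0,"wz":0,"x":0,"y":0,"z":0,"fingers":255},{"wx":0,"wy":0,"wz":0,"x":0,"y":0,"z":0,"fingers":255},{"wx":0,"wy":0,"wz":0,"x":0,"y":0,"z":0,"fingers":255},{"wx":0,"wy":0,"wz":0,"x":0,"y":0,"z":0,"fingers":255},{"wx":0,"wy":0,"wz":0,"x":0,"y":0,"z":0,"fingers":255}]' 40; python3 - <<'E'
from h import *
s,im=shot('wrist','w3'); print(s['clock'],s['position'],R.from_quat(np.roll(s['eef_rot'],-1)).as_matrix()[:,0],s['opening'],s['force'])
E
```

```text
clock: 1.75
position: [0.4415, -0.3855, 0.0171]
eef_rot: [0.0, 0.995, 0.104, 0.0]
force: [0.4, -0.7, 0.1]
opening: 0.072
clock: 2.25
position: [0.4417, -0.385, 0.0167]
eef_rot: [0.0, 0.995, 0.104, 0.0]
force: [-0.0, 0.0, 0.0]
opening: 0.035
2.25 [ 0.44172759 -0.38497697  0.01665459] [9.78233522e-01 2.07507007e-01 1.39702277e-04] 0.03501927881877295 [-0.03838902  0.02278873  0.03046688]
```

View pics/w3.png

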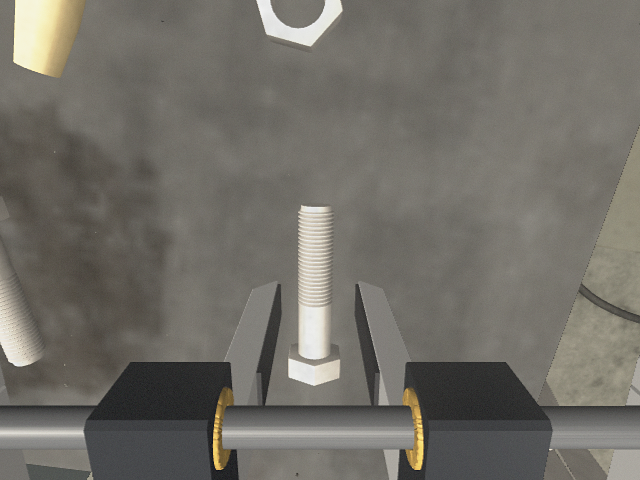

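The bolt is centred between the closing fingers, with its axis at column 315. I'll finish closing and lift.

```bash
python3 -m crank '[{"wx":0,"wy":0,"wz":0,"x":0,"y":0,"z":0,"fingers":255},{"wx":0,"wy":0,"wz":0,"x":0,"y":0,"z":0,"fingers":255},{"wx":0,"wy":0,"wz":0,"x":0,"y":0,"z":0,"fingers":255},{"wx":0,"wy":0,"wz":0,"x":0,"y":0,"z":0,"fingers":255},{"wx":0,"wy":0,"wz":0,"x":0,"y":0,"z":0,"fingers":255}]' 40;  python3 -m crank '[{"wx":0,"wy":0,"wz":0,"x":0,"y":0,"z":1,"fingers":255},{"wx":0,"wy":0,"wz":0,"x":0,"y":0,"z":3,"fingers":255},{"wx":0,"wy":0,"wz":0,"x":0,"y":0,"z":4,"fingers":255},{"wx":0,"wy":0,"wz":0,"x":0,"y":0,"z":4,"fingers":255},{"wx":0,"wy":0,"wz":0,"x":0,"y":0,"z":3,"fingers":255},{"wx":0,"wy":0,"wz":0,"x":0,"y":0,"z":0,"fingers":255}]' 40; python3 - <<'E'
from h import *
s,im=shot('wrist','w4'); print(s['clock'],s['position'],s['opening'],s['force'])
E
```

```text
clock: 2.8
position: [0.4416, -0.3849, 0.0165]
eef_rot: [-0.0, 0.995, 0.104, -0.0]
force: [-0.7, -0.6, -0.2]
opening: 0.0151
clock: 3.4
position: [0.4428, -0.386, 0.1716]
eef_rot: [0.003, 0.995, 0.104, 0.002]
force: [0.0, 0.2, -1.8]
opening: 0.0146
3.4 [ 0.44279994 -0.38604658  0.17160785] 0.014618856781645545 [ 0.04160202  0.21986237 -1.84665934]
```

View pics/w4.png

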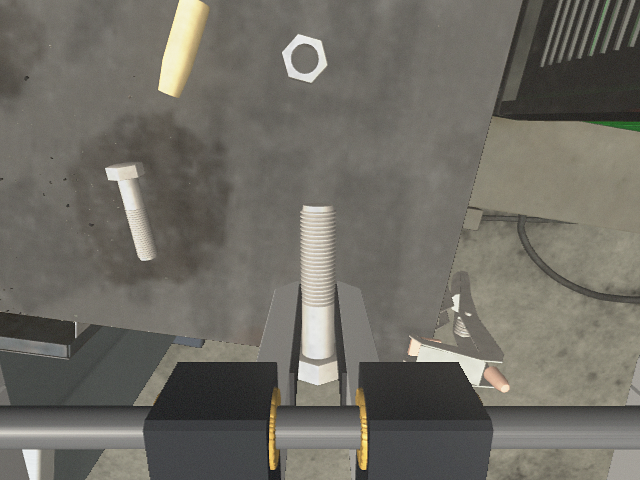

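```bash
python3 - <<'E'
from h import *
S,D=fixed('scene'),fixed('side')
for k,a,b in [('handle end',(300,203),(289,188)),('jaw top right',(268,152),(247,137)),('jaw top left front',(192,160),(153,152)),('base front',(227,226),(208,226)),('lid top',(130,147),(82,152))]: print(k,tri(S,a,D,b))
print(robot.get_state()['joint_positions'])
E
```

```text
handle end (array([ 0.6602504 , -0.28997703,  0.05728965]), np.float64(0.0058329404198209055))
jaw top right (array([ 0.72593914, -0.27469832,  0.15642953]), np.float64(0.0020269121386632823))
jaw top left front (array([ 0.8719508 , -0.21011624,  0.12197912]), np.float64(0.01231824343251703))
base front (array([ 0.76760115, -0.18627852,  0.01438612]), np.float64(0.008459626504879476))
lid top (array([ 0.91357529, -0.10605355,  0.18068708]), np.float64(0.00503984331038784))
[-7.79433170e-01  4.19445200e-01  1.47307005e+00 -1.26437553e-05
  1.24523359e+00  5.82476096e-01]
```

```bash
python3 -m crank '[{"wx":0,"wy":0,"wz":-2,"x":2,"y":4,"z":0,"fingers":255},{"wx":0,"wy":0,"wz":-2,"x":2,"y":4,"z":0,"fingers":255},{"wx":0,"wy":0,"wz":-2,"x":2,"y":4,"z":0,"fingers":255},{"wx":0,"wy":0,"wz":-2,"x":2,"y":4,"z":0,"fingers":255},{"wx":0,"wy":0,"wz":-2,"x":2.5,"y":4,"z":0,"fingers":255},{"wx":0,"wy":0,"wz":-2,"x":2.5,"y":4,"z":0,"fingers":255},{"wx":0,"wy":0,"wz":-2,"x":2.5,"y":4,"z":0,"fingers":255},{"wx":0,"wy":0,"wz":-2,"x":2.5,"y":4,"z":0,"fingers":255}]' 40; python3 -m crank '[{"wx":0,"wy":0,"wz":0,"x":2.5,"y":0.5,"z":0,"fingers":255},{"wx":0,"wy":0,"wz":0,"x":2.5,"y":0.2,"z":0,"fingers":255},{"wx":0,"wy":0,"wz":0,"x":1,"y":0.0,"z":0,"fingers":255},{"wx":0,"wy":0,"wz":0,"x":0,"y":0,"z":0,"fingers":255}]'; python3 - <<'E'
from h import *
s,im=shot('wrist','w5'); print(s['clock'],s['position'],s['opening'],s['force'],R.from_quat(np.roll(s['eef_rot'],-1)).as_matrix()[:,0])
shot('side','s5')
E
```

```text
clock: 4.25
position: [0.6218, -0.063, 0.1649]
eef_rot: [-0.0, 0.999, -0.036, -0.001]
force: [0.9, -1.0, -2.2]
opening: 0.0146
clock: 4.65
position: [0.6817, -0.0576, 0.1641]
eef_rot: [-0.0, 0.999, -0.035, -0.001]
force: [-1.5, -0.6, -1.7]
opening: 0.0151
4.65 [ 0.68170363 -0.0576435   0.16409476] 0.015124073932664094 [-1.46171445 -0.62529161 -1.68313482] [ 0.99755635 -0.06980457 -0.00294065]
```

View pics/w5.png

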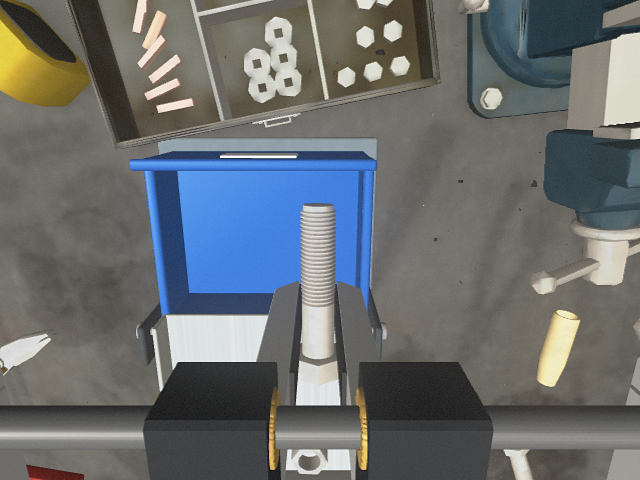

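View pics/s5.png

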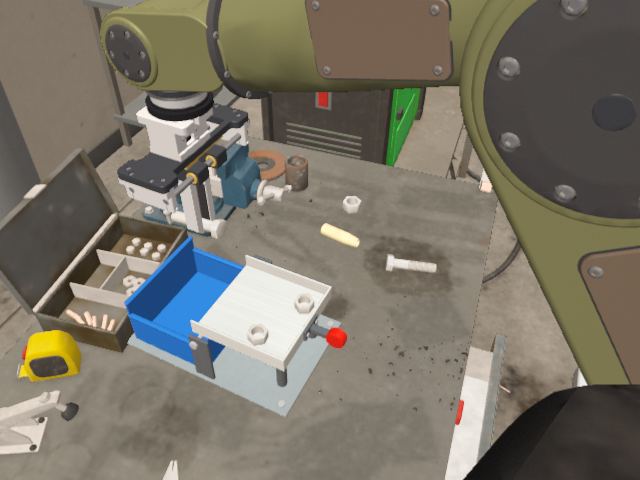

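The wrist view shows the bin opening spanning columns 155–365. The far rim is at row 165 and the tray lip at row 315.

```bash
python3 - <<'E'
from h import *
s=robot.get_state(); c=wristcam(s)
for k,uv,z in [('farL',(135,167),.084),('farR',(375,167),.084),('lipL',(165,315),.075),('lipR',(280,313),.075),('RimRightfar',(371,172),.061),('rimRightNear',(366,295),.061),('rimLnear',(163,312),.061),('floorFL',(183,170),.01),('floorNL',(189,295),.01)]: print(k,plane(c,uv,z).round(4))
P=s['position']+np.array([.005,0,0.0]); 
E
```

```text
farL [0.7436 0.0472 0.084 ]
farR [ 0.7334 -0.097   0.084 ]
lipL [0.6403 0.0508 0.075 ]
lipR [ 0.6361 -0.0292  0.075 ]
RimRightfar [ 0.7273 -0.0973  0.061 ]
rimRightNear [ 0.6389 -0.0907  0.061 ]
rimLnear [0.636  0.0581 0.061 ]
floorFL [0.732  0.0434 0.01  ]
floorNL [0.6259 0.056  0.01  ]
```

```bash
python3 -m crank '[{"wx":0,"wy":0,"wz":0,"x":0.1,"y":0.8,"z":-2,"fingers":255},{"wx":0,"wy":0,"wz":0,"x":0,"y":0,"z":-3,"fingers":255},{"wx":0,"wy":0,"wz":0,"x":0,"y":0,"z":-3,"fingers":255},{"wx":0,"wy":0,"wz":0,"x":0,"y":0,"z":-2,"fingers":255},{"wx":0,"wy":0,"wz":0,"x":0,"y":0,"z":-1.5,"fingers":255},{"wx":0,"wy":0,"wz":0,"x":0,"y":0,"z":0,"fingers":255},{"wx":0,"wy":0,"wz":0,"x":0,"y":0,"z":0,"fingers":255}]'
```

```text
clock: 5.45
position: [0.6828, -0.0501, 0.0524]
eef_rot: [0.0, 0.999, -0.035, 0.0]
force: [-0.3, -0.3, -1.3]
opening: 0.015
```

```bash
python3 -m crank '[{"wx":0,"wy":0,"wz":0,"x":0,"y":0,"z":-0.8,"fingers":255},{"wx":0,"wy":0,"wz":0,"x":0,"y":0,"z":0,"fingers":255},{"wx":0,"wy":0,"wz":0,"x":0,"y":0,"z":0,"fingers":175},{"wx":0,"wy":0,"wz":0,"x":0,"y":0,"z":0,"fingers":175},{"wx":0,"wy":0,"wz":0,"x":0,"y":0,"z":0,"fingers":175},{"wx":0,"wy":0,"wz":0,"x":0,"y":0,"z":0,"fingers":175},{"wx":0,"wy":0,"wz":0,"x":0,"y":0,"z":1,"fingers":175}]'; python3 -m crank '[{"wx":0,"wy":0,"wz":0,"x":0,"y":0,"z":3,"fingers":175},{"wx":0,"wy":0,"wz":0,"x":0,"y":0,"z":4,"fingers":175},{"wx":0,"wy":0,"wz":0,"x":0,"y":0,"z":4,"fingers":175},{"wx":0,"wy":0,"wz":0,"x":0,"y":0,"z":1.5,"fingers":175},{"wx":0,"wy":0,"wz":0,"x":0,"y":0,"z":0,"fingers":175}]';python3 - <<'E'
from h import *
s,im=shot('wrist','w6'); print(s['clock'],s['position'],s['opening'],s['force'])
E
```

```text
clock: 6.15
position: [0.682, -0.0499, 0.0526]
eef_rot: [-0.0, 0.999, -0.035, -0.001]
force: [-0.0, 0.3, 0.2]
opening: 0.0297
clock: 6.65
position: [0.6834, -0.05, 0.1814]
eef_rot: [0.0, 0.999, -0.035, 0.002]
force: [-0.9, -0.5, -0.4]
opening: 0.0292
6.65 [ 0.68344528 -0.05003701  0.18136712] 0.029239357883942146 [-0.88753117 -0.49597589 -0.37632444]
```

View pics/w6.png

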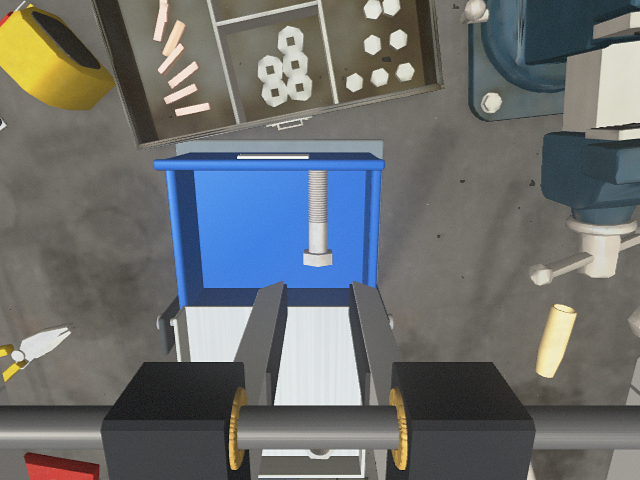

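Bolt 1 lies in the bin at (318,170–262). Now bolt 2.

```bash
python3 -m crank '[{"wx":0,"wy":0,"wz":3,"x":-3.7,"y":-2.7,"z":0,"fingers":60},{"wx":0,"wy":0,"wz":3,"x":-3.7,"y":-2.7,"z":0,"fingers":60},{"wx":0,"wy":0,"wz":3,"x":-3.7,"y":-2.7,"z":0,"fingers":60},{"wx":0,"wy":0,"wz":3,"x":-3.7,"y":-2.7,"z":0,"fingers":60},{"wx":0,"wy":0,"wz":3,"x":-3.7,"y":-2.7,"z":0,"fingers":60},{"wx":0,"wy":0,"wz":3,"x":-3.7,"y":-2.7,"z":0,"fingers":60},{"wx":0,"wy":0,"wz":4,"x":-3.6,"y":-2.7,"z":0,"fingers":60},{"wx":0,"wy":0,"wz":0,"x":0,"y":0,"z":-2,"fingers":60}]' 40; python3 - <<'E'
from wb import *
s,im=shot('wrist','w7'); print(s['clock'],s['position'],R.from_quat(np.roll(s['eef_rot'],-1)).as_matrix()[:,0],s['opening'])
E
```

```text
clock: 7.5
position: [0.4218, -0.2413, 0.1583]
eef_rot: [0.0, 0.988, 0.156, 0.0]
force: [0.9, 0.3, -0.4]
opening: 0.0722
7.5 [ 0.42179371 -0.24129963  0.15833648] [ 9.51491876e-01  3.07673862e-01 -6.71165700e-05] 0.07220581570804238
```

View pics/w7.png

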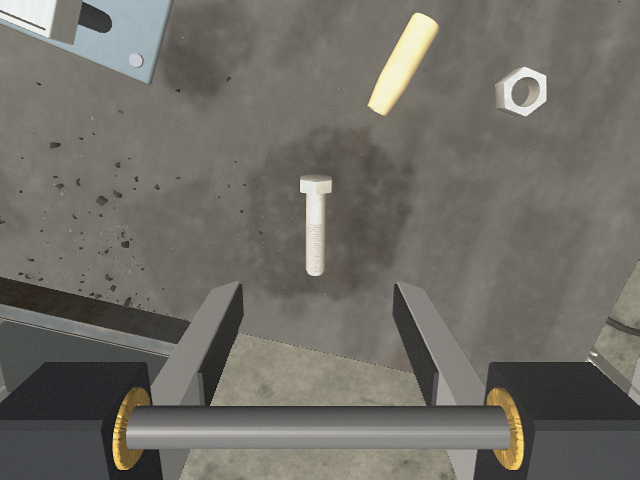

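```bash
python3 - <<'E'
from h import *
s=robot.get_state(); c=wristcam(s)
P,Q=plane(c,(316,274),.013),plane(c,(316,178),.013);v=Q-P;print((P+Q)/2,np.linalg.norm(v),np.degrees(np.arctan2(v[1],v[0])),s['position'])
E
```

```text
[ 0.42172551 -0.23851697  0.013     ] 0.07769316763526879 17.71708567072244 [ 0.42174758 -0.23937895  0.15416055]
```

```bash
python3 -m crank '[{"wx":0,"wy":0,"wz":0,"x":0.3,"y":0.1,"z":-3,"fingers":60},{"wx":0,"wy":0,"wz":0,"x":0,"y":0,"z":-4,"fingers":60},{"wx":0,"wy":0,"wz":0,"x":0,"y":0,"z":-4,"fingers":60},{"wx":0,"wy":0,"wz":0,"x":0,"y":0,"z":-2,"fingers":60},{"wx":0,"wy":0,"wz":0,"x":0,"y":0,"z":-0.8,"fingers":60},{"wx":0,"wy":0,"wz":0,"x":0,"y":0,"z":0,"fingers":60}]' 40; python3 -m crank '[{"wx":0,"wy":0,"wz":0,"x":0,"y":0,"z":0,"fingers":255},{"wx":0,"wy":0,"wz":0,"x":0,"y":0,"z":0,"fingers":255},{"wx":0,"wy":0,"wz":0,"x":0,"y":0,"z":0,"fingers":255},{"wx":0,"wy":0,"wz":0,"x":0,"y":0,"z":0,"fingers":255},{"wx":0,"wy":0,"wz":0,"x":0,"y":0,"z":0,"fingers":255},{"wx":0,"wy":0,"wz":0,"x":0,"y":0,"z":0,"fingers":255},{"wx":0,"wy":0,"wz":0,"x":0,"y":0,"z":0,"fingers":255},{"wx":0,"wy":0,"wz":0,"x":0,"y":0,"z":0,"fingers":255}]'
```

```text
clock: 8.15
position: [0.4271, -0.2372, 0.0192]
eef_rot: [-0.001, 0.988, 0.156, -0.001]
force: [0.8, -0.3, 0.2]
opening: 0.072
clock: 8.95
position: [0.4276, -0.238, 0.0205]
eef_rot: [0.0, 0.988, 0.156, -0.0]
force: [-0.7, 0.4, 1.0]
opening: 0.015
```

```bash
python3 -m crank '[{"wx":0,"wy":0,"wz":0,"x":0,"y":0,"z":1,"fingers":255},{"wx":0,"wy":0,"wz":0,"x":0,"y":0,"z":3,"fingers":255},{"wx":0,"wy":0,"wz":0,"x":0,"y":0,"z":4,"fingers":255},{"wx":0,"wy":0,"wz":0,"x":0,"y":0,"z":4,"fingers":255},{"wx":0,"wy":0,"wz":0,"x":0,"y":0,"z":3,"fingers":255},{"wx":0,"wy":0,"wz":0,"x":0,"y":0,"z":0,"fingers":255}]' 40;  python3 -m crank '[{"wx":0,"wy":0,"wz":-3,"x":3,"y":3,"z":0,"fingers":255},{"wx":0,"wy":0,"wz":-3,"x":3,"y":3,"z":0,"fingers":255},{"wx":0,"wy":0,"wz":-3,"x":3,"y":3,"z":0,"fingers":255},{"wx":0,"wy":0,"wz":-3,"x":3,"y":3,"z":0,"fingers":255},{"wx":0,"wy":0,"wz":-3,"x":3,"y":3,"z":0,"fingers":255},{"wx":0,"wy":0,"wz":-3,"x":3,"y":3,"z":0,"fingers":255},{"wx":0,"wy":0,"wz":-4,"x":3,"y":3,"z":0,"fingers":255},{"wx":0,"wy":0,"wz":0,"x":3,"y":3,"z":0,"fingers":255}]'; python3 -m crank '[{"wx":0,"wy":0,"wz":0,"x":2,"y":1,"z":0,"fingers":255},{"wx":0,"wy":0,"wz":0,"x":0.5,"y":0,"z":0,"fingers":255},{"wx":0,"wy":0,"wz":0,"x":0,"y":0,"z":0,"fingers":255},{"wx":0,"wy":0,"wz":0,"x":0,"y":0,"z":0,"fingers":255}]'; python3 - <<'E'
from wb import *
s,im=shot('wrist','w8'); print(s['clock'],s['position'],R.from_quat(np.roll(s['eef_rot'],-1)).as_matrix()[:,0],s['opening'])
E
```

```text
clock: 9.55
position: [0.4289, -0.2387, 0.1749]
eef_rot: [0.002, 0.988, 0.156, 0.003]
force: [0.5, -0.1, -2.6]
opening: 0.0149
clock: 10.35
position: [0.6682, 0.0036, 0.1694]
eef_rot: [-0.0, 0.999, -0.036, -0.001]
force: [-0.3, -0.4, -1.4]
opening: 0.0146
clock: 10.75
position: [0.692, 0.0113, 0.17]
eef_rot: [0.0, 0.999, -0.036, -0.001]
force: [0.1, -0.1, -2.2]
opening: 0.0147
10.75 [0.69196641 0.0112847  0.16996038] [ 0.99747324 -0.07103497 -0.00107726] 0.014744181353701528
```

View pics/w8.png

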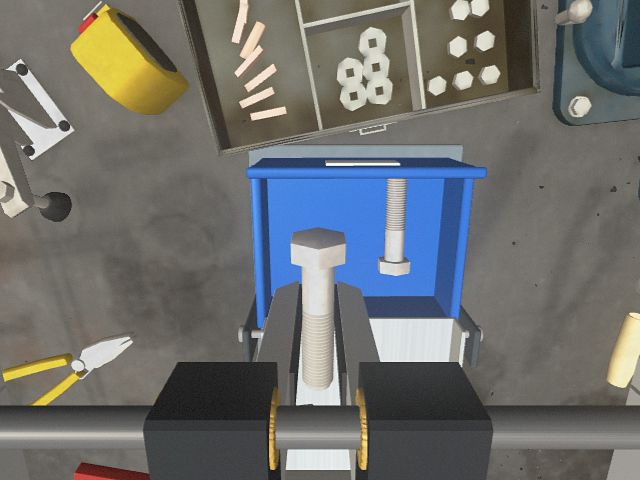

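Bolt 2 is held over the bin, with its head at (318,232) and its tip at (318,388). I'll check that both ends clear the lip.

```bash
python3 - <<'E'
from h import *
s=robot.get_state(); c=wristcam(s)
for z in (.155,.163,.17): print(plane(c,(318,232),z),plane(c,(318,388),z))
E
```

```text
[0.72494667 0.00807984 0.155     ] [0.64017853 0.01416342 0.155     ]
[0.72720782 0.00793226 0.163     ] [0.64614442 0.01374996 0.163     ]
[0.72918632 0.00780313 0.17      ] [0.65136457 0.01338819 0.17      ]
```

```bash
python3 -m crank '[{"wx":0,"wy":0,"wz":0,"x":0,"y":0,"z":-2,"fingers":255},{"wx":0,"wy":0,"wz":0,"x":0,"y":0,"z":-3,"fingers":255},{"wx":0,"wy":0,"wz":0,"x":0,"y":0,"z":-3,"fingers":255},{"wx":0,"wy":0,"wz":0,"x":0,"y":0,"z":-2.5,"fingers":255},{"wx":0,"wy":0,"wz":0,"x":0,"y":0,"z":-1.5,"fingers":255},{"wx":0,"wy":0,"wz":0,"x":0,"y":0,"z":0,"fingers":255},{"wx":0,"wy":0,"wz":0,"x":0,"y":0,"z":0,"fingers":255}]'; python3 -m crank '[{"wx":0,"wy":0,"wz":0,"x":0,"y":0,"z":0,"fingers":175},{"wx":0,"wy":0,"wz":0,"x":0,"y":0,"z":0,"fingers":175},{"wx":0,"wy":0,"wz":0,"x":0,"y":0,"z":0,"fingers":175},{"wx":0,"wy":0,"wz":0,"x":0,"y":0,"z":0,"fingers":175},{"wx":0,"wy":0,"wz":0,"x":0,"y":0,"z":0,"fingers":175},{"wx":0,"wy":0,"wz":0,"x":0,"y":0,"z":2,"fingers":175},{"wx":0,"wy":0,"wz":0,"x":0,"y":0,"z":4,"fingers":175},{"wx":0,"wy":0,"wz":0,"x":0,"y":0,"z":4,"fingers":175}]'; python3 -m crank '[{"wx":0,"wy":0,"wz":0,"x":0,"y":0,"z":3,"fingers":175},{"wx":0,"wy":0,"wz":0,"x":-3,"y":0,"z":3,"fingers":0},{"wx":0,"wy":0,"wz":0,"x":-4,"y":0,"z":2,"fingers":0},{"wx":0,"wy":0,"wz":0,"x":-4,"y":0,"z":0,"fingers":0},{"wx":0,"wy":0,"wz":0,"x":-4,"y":0,"z":0,"fingers":0},{"wx":0,"wy":0,"wz":0,"x":0,"y":0,"z":0,"fingers":0}]';python3 - <<'E'
from h import *
s,im=shot('wrist','w9'); print(s['clock'],s['position'],s['opening'],s['force'],R.from_quat(np.roll(s['eef_rot'],-1)).as_matrix()[:,0])
E
```

```text
clock: 11.5
position: [0.6931, 0.0118, 0.0518]
eef_rot: [-0.0, 0.999, -0.035, 0.001]
force: [-0.5, -0.2, -0.7]
opening: 0.0149
clock: 12.3
position: [0.6923, 0.0121, 0.1512]
eef_rot: [-0.0, 0.999, -0.035, -0.001]
force: [1.0, 0.8, -0.1]
opening: 0.0292
clock: 12.9
position: [0.5391, 0.0122, 0.2308]
eef_rot: [0.0, 0.999, -0.035, -0.0]
force: [-0.0, -0.2, -0.3]
opening: 0.0662
12.9 [0.53914362 0.01222992 0.23078188] 0.06617986189060082 [-0.02582009 -0.22833628 -0.33050213] [ 9.97539655e-01 -7.00978205e-02 -9.65951026e-04]
```

View pics/w9.png

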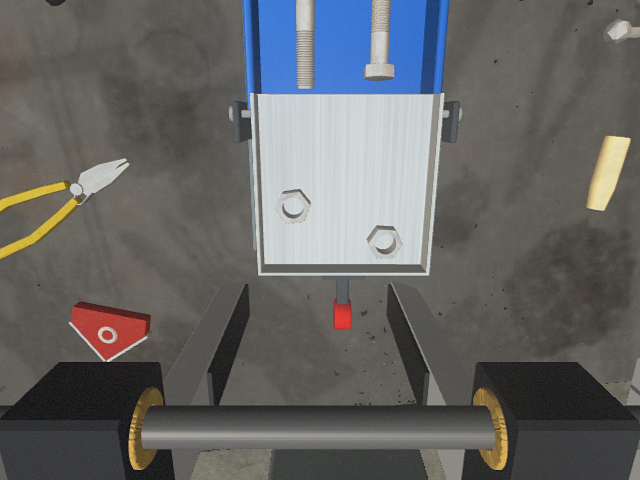

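Both bolts lie in the bin and both nuts are still in the tray, at (294,205) and (384,241). The red grip is at (342,315). I'll measure the grip and hinge from this view.

```bash
python3 - <<'E'
from h import *
s=robot.get_state(); c=wristcam(s); im=cv2.imread('pics/w9.png').astype(int)
r=im[280:345,320:365]; m=(r[:,:,2]>120)&(r[:,:,1]<80); ys,xs=np.where(m); print('redbox',xs.min()+320,xs.max()+320,ys.min()+280,ys.max()+280)
# top of disc ~ z .099 at centre; pixel centre on plane .086
u=(xs.mean()+320,ys.mean()+280); print(u,plane(c,u,.086),plane(c,u,.095))
print('hinge',plane(c,(237,117),.074),plane(c,(454,114),.074))
print('back',plane(c,(259,275),.09),plane(c,(430,275),.09))
# grip by wrist+side+scene triangulation
for n,uv in (('scene',(290.4,331.4)),('side',(336.1,337.5))): print(n,tri(c,u,fixed(n),uv))
E
```

```text
redbox 333 351 300 329
(np.float64(341.60470085470087), np.float64(315.9935897435897)) [ 0.46289978 -0.00334865  0.086     ] [ 0.46758437 -0.00308923  0.095     ]
hinge [0.62966267 0.06666314 0.074     ] [ 0.62016145 -0.09810644  0.074     ]
back [0.50640417 0.06147483 0.09      ] [ 0.4965466  -0.07662497  0.09      ]
scene (array([ 0.46127899, -0.00314377,  0.08244536]), np.float64(0.0007325472294520273))
side (array([ 0.46227663, -0.00364319,  0.08541086]), np.float64(0.0007841975260533908))
```

```bash
python3 -m crank '[{"wx":0,"wy":0,"wz":0.3,"x":-2.6,"y":-0.5,"z":-1,"fingers":100},{"wx":0,"wy":0,"wz":0,"x":-2.5,"y":-0.5,"z":-2,"fingers":100},{"wx":0,"wy":0,"wz":0,"x":-2.5,"y":-0.5,"z":-3,"fingers":100},{"wx":0,"wy":0,"wz":0,"x":0,"y":0,"z":-3,"fingers":100},{"wx":0,"wy":0,"wz":0,"x":0,"y":0,"z":-3,"fingers":100},{"wx":0,"wy":0,"wz":0,"x":0,"y":0,"z":-1.5,"fingers":100},{"wx":0,"wy":0,"wz":0,"x":0,"y":0,"z":0,"fingers":100}]'; python3 - <<'E'
from h import *
s,im=shot('wrist','w10'); print(s['clock'],s['position'],s['opening'],s['force'],R.from_quat(np.roll(s['eef_rot'],-1)).as_matrix()[:,0])
E
```

```text
clock: 13.65
position: [0.4667, -0.003, 0.0937]
eef_rot: [-0.0, 0.999, -0.033, -0.002]
force: [-0.1, 0.2, 0.7]
opening: 0.0573
13.65 [ 0.46668996 -0.00296184  0.0937376 ] 0.05730255401862173 [-0.12338792  0.2071062   0.69036366] [ 0.99787053 -0.06515145 -0.00311267]
```

View pics/w10.png

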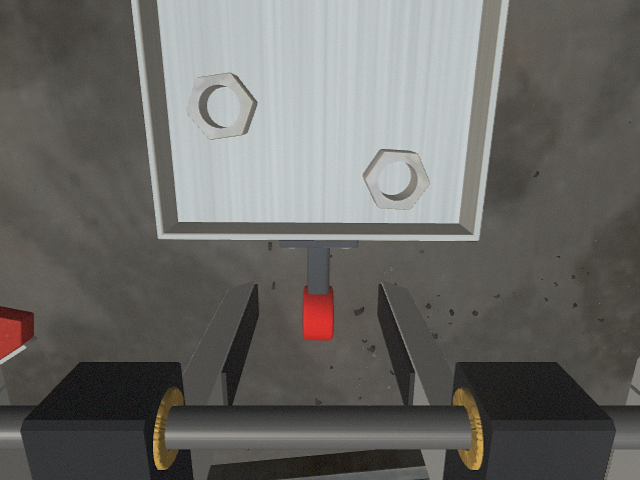

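The grip is centred between the fingers at (318,313). I'll confirm its x, then go down and pinch.

```bash
python3 - <<'E'
from h import *
s=robot.get_state(); c=wristcam(s); im=cv2.imread('pics/w10.png').astype(int)
r=im[270:360,290:345]; m=(r[:,:,2]>120)&(r[:,:,1]<80); ys,xs=np.where(m); u=(xs.mean()+290,ys.mean()+270);print(u)
for z in (.086,.092):print(plane(c,u,z))
for n,uv in (('scene',(290.4,331.4)),('side',(336.1,337.5))): print(n,tri(c,u,fixed(n),uv))
print(s['position'],s['joint_positions'])
E
python3 -m crank '[{"wx":0,"wy":0,"wz":0,"x":-0.4,"y":0,"z":-0.7,"fingers":100},{"wx":0,"wy":0,"wz":0,"x":0,"y":0,"z":-0.7,"fingers":100},{"wx":0,"wy":0,"wz":0,"x":0,"y":0,"z":0,"fingers":100}]'
```

```text
(np.float64(317.27713458755426), np.float64(316.79956584659914))
[ 0.4599633  -0.00296274  0.086     ]
[ 0.4630902 -0.0031692  0.092    ]
scene (array([ 0.45988562, -0.00220153,  0.08473917]), np.float64(0.0017782993047623203))
side (array([ 0.46123533, -0.00273327,  0.08774701]), np.float64(0.0008707961331537835))
[ 0.46727618 -0.00300884  0.09511659] [-8.48518687e-02  2.65619581e-01  1.87476182e+00  1.68203035e-05
  1.00236557e+00  1.55107253e+00]
clock: 14.0
position: [0.4625, -0.0029, 0.081]
eef_rot: [-0.0, 0.999, -0.033, -0.0]
force: [0.9, 0.7, 0.2]
opening: 0.0575
```

```bash
python3 -m crank '[{"wx":0,"wy":0,"wz":0,"x":-0.1,"y":0,"z":-0.2,"fingers":255},{"wx":0,"wy":0,"wz":0,"x":0,"y":0,"z":0,"fingers":255},{"wx":0,"wy":0,"wz":0,"x":0,"y":0,"z":0,"fingers":255},{"wx":0,"wy":0,"wz":0,"x":0,"y":0,"z":0,"fingers":255},{"wx":0,"wy":0,"wz":0,"x":0,"y":0,"z":0,"fingers":255},{"wx":0,"wy":0,"wz":0,"x":0,"y":0,"z":0,"fingers":255},{"wx":0,"wy":0,"wz":0,"x":0,"y":0,"z":0,"fingers":255},{"wx":0,"wy":0,"wz":0,"x":0,"y":0,"z":0,"fingers":255}]' 30; python3 - <<'E'
from h import *
s=robot.get_state(); p=s['position']
yaw=np.radians(-3.8); ex=np.array([np.cos(yaw),np.sin(yaw),0]); ey=np.array([-ex[1],ex[0],0])
grip=np.array([.4615,-.003,.086]); H=grip+.162*ex-np.array([0,0,.012]); print('H',H,p,s['opening'],s['force'])
v=p-H; prev=p
for th in np.arange(.05,.95,.05):
    q=H+R.from_rotvec(ey*th).apply(v); print(round(th,2),((q-prev)*100).round(2),q.round(3)); prev=q
print('rot per .05 rad deg',np.degrees(ey*.05))
E
```

```text
clock: 14.8
position: [0.4617, -0.0027, 0.0795]
eef_rot: [-0.0, 0.999, -0.033, 0.0]
force: [-0.5, 3.5, 1.4]
opening: 0.0138
H [ 0.62314384 -0.01373637  0.074     ] [ 0.46172372 -0.00272806  0.07952129] 0.013811244246541069 [-0.4584283   3.46103444  1.39109745]
0.05 [ 0.05 -0.    0.81] [ 0.462 -0.003  0.088]
0.1 [ 0.09 -0.01  0.8 ] [ 0.463 -0.003  0.096]
0.15 [ 0.13 -0.01  0.8 ] [ 0.464 -0.003  0.104]
0.2 [ 0.17 -0.01  0.79] [ 0.466 -0.003  0.112]
0.25 [ 0.21 -0.01  0.78] [ 0.468 -0.003  0.119]
0.3 [ 0.25 -0.02  0.77] [ 0.471 -0.003  0.127]
0.35 [ 0.28 -0.02  0.76] [ 0.473 -0.004  0.135]
0.4 [ 0.32 -0.02  0.74] [ 0.477 -0.004  0.142]
0.45 [ 0.36 -0.02  0.73] [ 0.48  -0.004  0.149]
0.5 [ 0.39 -0.03  0.71] [ 0.484 -0.004  0.156]
0.55 [ 0.43 -0.03  0.69] [ 0.488 -0.005  0.163]
0.6 [ 0.46 -0.03  0.66] [ 0.493 -0.005  0.17 ]
0.65 [ 0.49 -0.03  0.64] [ 0.498 -0.005  0.176]
0.7 [ 0.53 -0.03  0.61] [ 0.503 -0.005  0.182]
0.75 [ 0.56 -0.04  0.59] [ 0.509 -0.006  0.188]
0.8 [ 0.58 -0.04  0.56] [ 0.515 -0.006  0.194]
0.85 [ 0.61 -0.04  0.53] [ 0.521 -0.007  0.199]
0.9 [ 0.64 -0.04  0.5 ] [ 0.527 -0.007  0.204]
rot per .05 rad deg [0.18986074 2.85849065 0.        ]
```

Pinched at 13.8 mm opening. I'll lift along the arc in rows of 0.05 rad.

```bash
python3 -m crank '[{"wx":0.19,"wy":2.86,"wz":0,"x":0.05,"y":0,"z":0.81,"fingers":255},{"wx":0.19,"wy":2.86,"wz":0,"x":0.09,"y":-0.01,"z":0.8,"fingers":255},{"wx":0.19,"wy":2.86,"wz":0,"x":0.13,"y":-0.01,"z":0.8,"fingers":255},{"wx":0.19,"wy":2.86,"wz":0,"x":0.17,"y":-0.01,"z":0.79,"fingers":255},{"wx":0,"wy":0,"wz":0,"x":0,"y":0,"z":0,"fingers":255},{"wx":0,"wy":0,"wz":0,"x":0,"y":0,"z":0,"fingers":255}]' 30; python3 - <<'E'
from h import *
s,im=shot('side','s11'); print(s['clock'],s['position'],s['opening'],s['force'],s['joint_positions'])
E
```

```text
clock: 15.4
position: [0.4659, -0.003, 0.1111]
eef_rot: [-0.004, 0.994, -0.032, -0.1]
force: [-1.1, 5.0, -0.1]
opening: 0.0138
15.4 [ 0.46588696 -0.00304616  0.11111814] 0.013767816171526125 [-1.06966024  5.02021443 -0.11073821] [-0.08348438  0.35033251  1.73026953 -0.0031799   1.26148795  1.55370231]
```

View pics/s11.png

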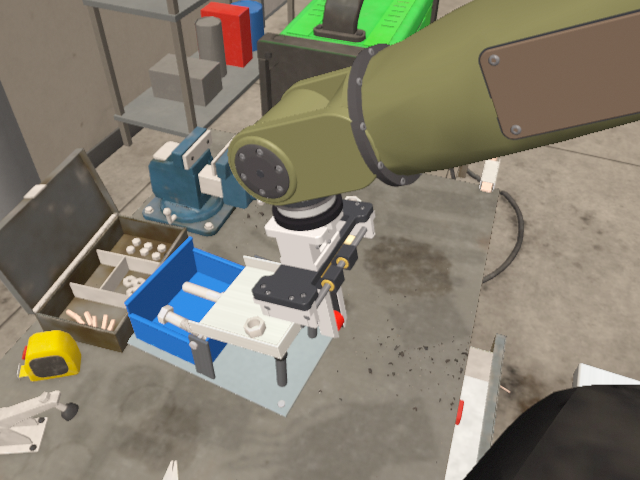

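```bash
python3 - <<'E'
import cv2
im=cv2.imread('pics/s11.png'); cv2.imwrite('pics/s11c.png',cv2.resize(im[220:400,110:360],None,fx=3.2,fy=3.2,interpolation=cv2.INTER_CUBIC))
E
```

```text
(no output)
```

View pics/s11c.png

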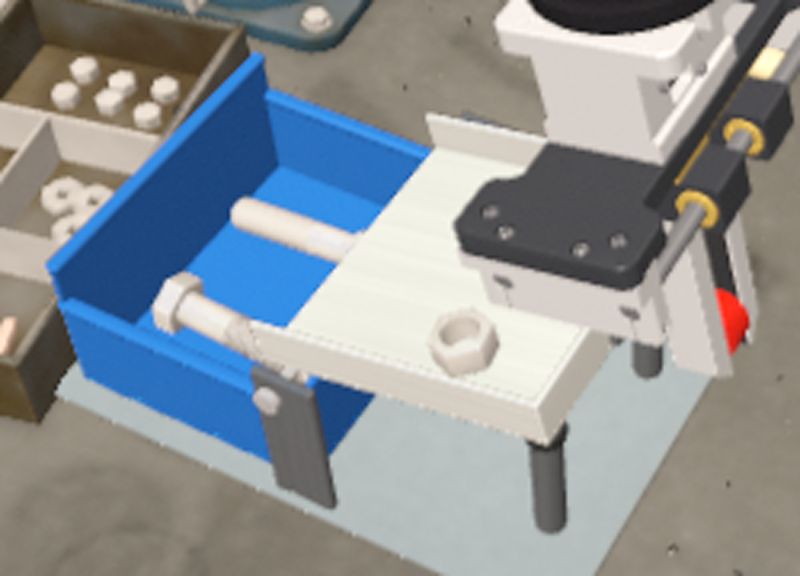

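```bash
python3 - <<'E'
from h import *
D=fixed('side')
for P in [(.65,.013,.02),(.73,.007,.02),(.65,.013,.07),(.73,.007,.07),(.65,.04,.02),(.73,.04,.02)]: print(P,(proj(D,P)-[110,220])*3.2)
for uv in [(175,305),(312,380)]:
  u=np.array(uv)/3.2+[110,220]
  for z in (.02,.05,.08): print(uv,z,plane(D,u,z))
E
```

```text
(0.65, 0.013, 0.02) [311.91050577 362.4564779 ]
(0.73, 0.007, 0.02) [166.89713535 298.63036189]
(0.65, 0.013, 0.07) [297.33921286 290.06320004]
(0.73, 0.007, 0.07) [146.65886847 225.85711947]
(0.65, 0.04, 0.02) [280.01139018 408.46359948]
(0.73, 0.04, 0.02) [124.94973055 351.60783528]
(175, 305) 0.02 [0.72446901 0.00874113 0.02      ]
(175, 305) 0.05 [0.70580477 0.02753049 0.05      ]
(175, 305) 0.08 [0.68714054 0.04631985 0.08      ]
(312, 380) 0.02 [0.64502347 0.02135641 0.02      ]
(312, 380) 0.05 [0.62999784 0.03956799 0.05      ]
(312, 380) 0.08 [0.61497221 0.05777957 0.08      ]
```

```bash
python3 - <<'E'
from h import *
shot('scene','c11'); im=cv2.imread('pics/c11.png'); cv2.imwrite('pics/c11c.png',cv2.resize(im[190:400,110:340],None,fx=2.8,fy=2.8,interpolation=cv2.INTER_CUBIC))
shot('wrist','w11')
E
```

```text
(no output)
```

View pics/c11c.png

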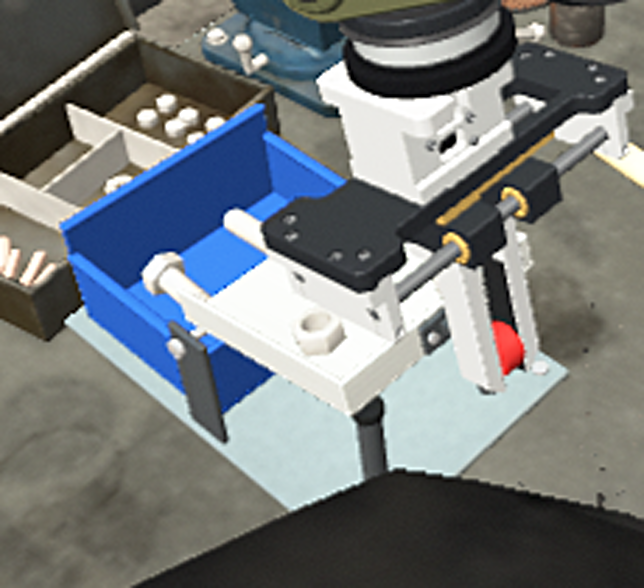

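View pics/w11.png

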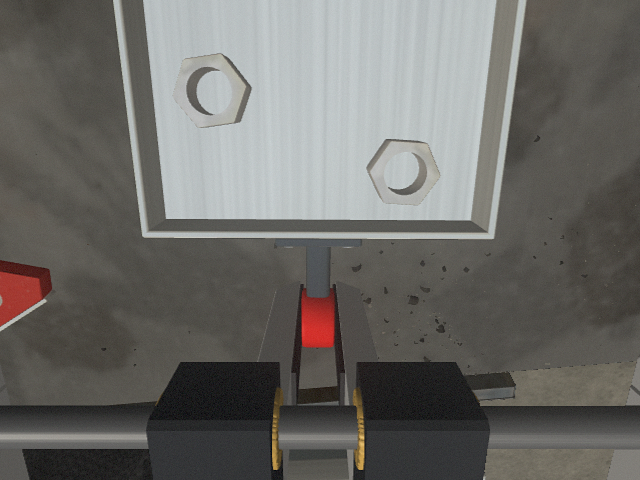

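The projection agrees with bolt 2 lying flat on the bin floor at (.65–.73, .01). The tray is up 0.2 rad with the pinch firm, so I'll keep lifting.

```bash
python3 -m crank '[{"wx":0.19,"wy":2.86,"wz":0,"x":0.21,"y":-0.01,"z":0.78,"fingers":255},{"wx":0.19,"wy":2.86,"wz":0,"x":0.25,"y":-0.02,"z":0.77,"fingers":255},{"wx":0.19,"wy":2.86,"wz":0,"x":0.28,"y":-0.02,"z":0.76,"fingers":255},{"wx":0.19,"wy":2.86,"wz":0,"x":0.32,"y":-0.02,"z":0.74,"fingers":255},{"wx":0.19,"wy":2.86,"wz":0,"x":0.36,"y":-0.02,"z":0.73,"fingers":255},{"wx":0.19,"wy":2.86,"wz":0,"x":0.39,"y":-0.03,"z":0.71,"fingers":255},{"wx":0.19,"wy":2.86,"wz":0,"x":0.43,"y":-0.03,"z":0.69,"fingers":255},{"wx":0,"wy":0,"wz":0,"x":0,"y":0,"z":0,"fingers":255}]' 30; python3 - <<'E'
from h import *
s,im=shot('wrist','w12'); print(s['clock'],s['position'],s['opening'],s['force'],s['joint_positions'])
E
```

```text
clock: 16.35
position: [0.4884, -0.0046, 0.1634]
eef_rot: [-0.009, 0.961, -0.031, -0.273]
force: [-7.1, 4.2, 5.2]
opening: 0.0137
16.35 [ 0.48844868 -0.00464364  0.16340765] 0.0137172028111025 [-7.08079774  4.23439731  5.17295067] [-0.08064835  0.54732705  1.3913372  -0.00736164  1.75594787  1.55590495]
```

View pics/w12.png

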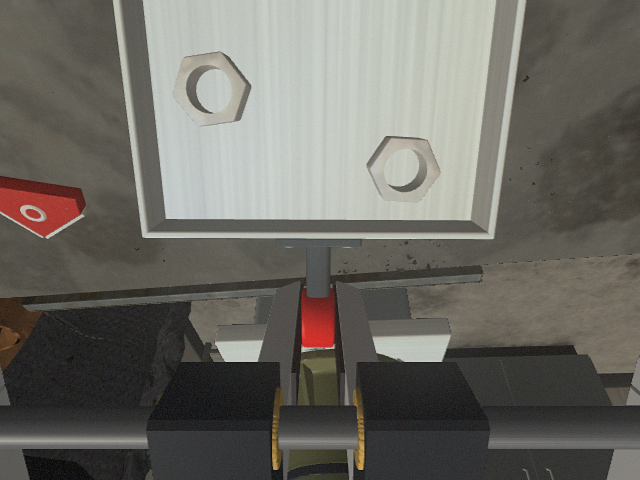

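Nuts have not slid yet at 0.55 rad. They are still at (212,88) and (403,170), with a mild outward load. Continuing.

```bash
python3 -m crank '[{"wx":0.19,"wy":2.86,"wz":0,"x":0.42,"y":-0.03,"z":0.68,"fingers":255},{"wx":0.19,"wy":2.86,"wz":0,"x":0.46,"y":-0.03,"z":0.65,"fingers":255},{"wx":0,"wy":0,"wz":0,"x":0,"y":0,"z":0,"fingers":255},{"wx":0.19,"wy":2.86,"wz":0,"x":0.5,"y":-0.03,"z":0.62,"fingers":255},{"wx":0,"wy":0,"wz":0,"x":0,"y":0,"z":0,"fingers":255},{"wx":0.19,"wy":2.86,"wz":0,"x":0.53,"y":-0.04,"z":0.6,"fingers":255},{"wx":0,"wy":0,"wz":0,"x":0,"y":0,"z":0,"fingers":255},{"wx":0,"wy":0,"wz":0,"x":0,"y":0,"z":0,"fingers":255}]' 30; python3 - <<'E'
from h import *
s,im=shot('wrist','w13'); print(s['clock'],s['position'],s['opening'],s['force'],s['joint_positions'])
shot('side','s13')
E
```

```text
clock: 17.2
position: [0.508, -0.006, 0.1878]
eef_rot: [-0.012, 0.931, -0.03, -0.365]
force: [4.8, 3.6, -4.8]
opening: 0.0139
17.2 [ 0.50798194 -0.00603419  0.18778592] 0.013853622158424832 [ 4.76613173  3.6191954  -4.82716316] [-0.0794603   0.68401486  1.18779457 -0.0097914   2.01703178  1.55559199]
```

View pics/w13.png

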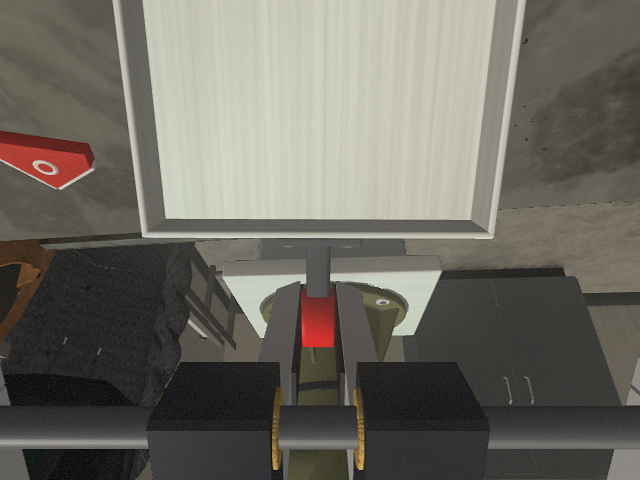

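View pics/s13.png

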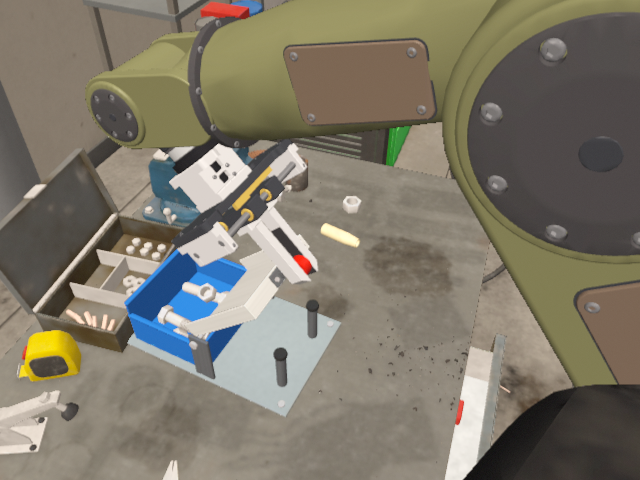

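The tray floor looks empty in the wrist view. The side view shows a nut at (207,292) near the bolts, so I'll zoom in to check the lip.

```bash
python3 - <<'E'
from h import *
im=cv2.imread('pics/s13.png'); a=cv2.resize(im[230:370,120:300],None,fx=4,fy=4,interpolation=cv2.INTER_CUBIC)
cv2.imwrite('pics/s13c.png',a)
E
```

```text
(no output)
```

View pics/s13c.png

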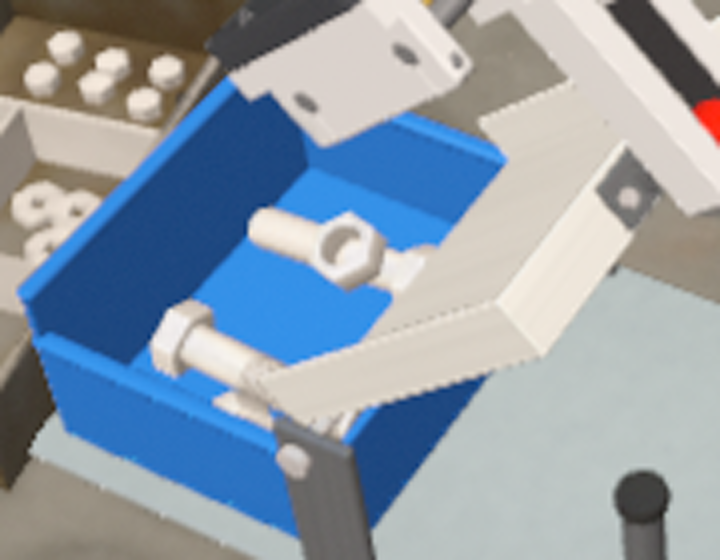

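One nut lies on bolt 1 and the other beside bolt 2, both inside the bin. Now I'll lower the tray back along the same arc.

```bash
python3 -m crank '[{"wx":-0.19,"wy":-2.86,"wz":0,"x":-0.53,"y":0.04,"z":-0.6,"fingers":255},{"wx":-0.19,"wy":-2.86,"wz":0,"x":-0.5,"y":0.03,"z":-0.62,"fingers":255},{"wx":-0.19,"wy":-2.86,"wz":0,"x":-0.46,"y":0.03,"z":-0.65,"fingers":255},{"wx":-0.19,"wy":-2.86,"wz":0,"x":-0.42,"y":0.03,"z":-0.68,"fingers":255},{"wx":-0.19,"wy":-2.86,"wz":0,"x":-0.43,"y":0.03,"z":-0.69,"fingers":255},{"wx":-0.19,"wy":-2.86,"wz":0,"x":-0.39,"y":0.03,"z":-0.71,"fingers":255},{"wx":-0.19,"wy":-2.86,"wz":0,"x":-0.36,"y":0.02,"z":-0.73,"fingers":255},{"wx":0,"wy":0,"wz":0,"x":0,"y":0,"z":0,"fingers":255}]' 30; python3 -m crank '[{"wx":-0.19,"wy":-2.86,"wz":0,"x":-0.32,"y":0.02,"z":-0.74,"fingers":255},{"wx":-0.19,"wy":-2.86,"wz":0,"x":-0.28,"y":0.02,"z":-0.76,"fingers":255},{"wx":-0.19,"wy":-2.86,"wz":0,"x":-0.25,"y":0.02,"z":-0.77,"fingers":255},{"wx":-0.19,"wy":-2.86,"wz":0,"x":-0.21,"y":0.01,"z":-0.78,"fingers":255},{"wx":-0.19,"wy":-2.86,"wz":0,"x":-0.17,"y":0.01,"z":-0.79,"fingers":255},{"wx":0,"wy":0,"wz":0,"x":0,"y":0,"z":0,"fingers":255},{"wx":0,"wy":0,"wz":0,"x":0,"y":0,"z":0,"fingers":255}]' 30; python3 - <<'E'
from h import *
s=robot.get_state(); print(s['joint_positions'],np.degrees(R.from_quat(np.roll(s['eef_rot'],-1)).as_rotvec()))
shot('side','s14')
E
```

```text
clock: 18.1
position: [0.4763, -0.0038, 0.1417]
eef_rot: [-0.007, 0.98, -0.032, -0.197]
force: [4.4, 4.4, -3.7]
opening: 0.0137
clock: 18.8
position: [0.4644, -0.003, 0.1037]
eef_rot: [-0.003, 0.997, -0.032, -0.074]
force: [1.3, 5.7, -3.3]
opening: 0.0137
[-0.0839874   0.32797728  1.77505581 -0.00244148  1.18747788  1.55298668] [-179.09936705    5.83136193   13.36006558]
```

View pics/s14.png

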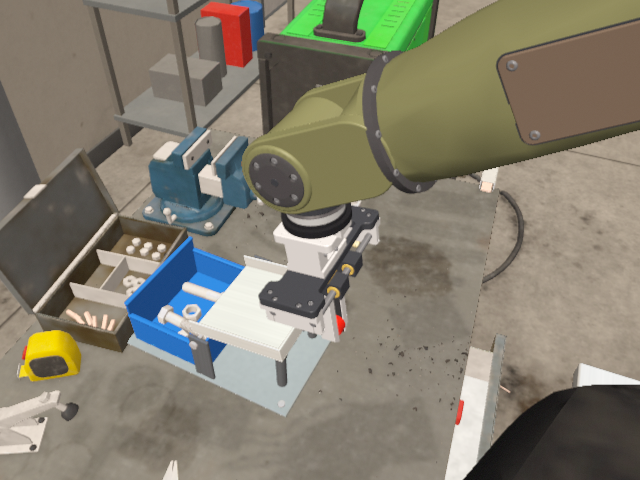

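The tray is at 0.15 rad, with the nut now at (192,312) in the bin. I'll do the rest in half steps.

```bash
python3 -m crank '[{"wx":-0.1,"wy":-1.43,"wz":0,"x":-0.07,"y":0.01,"z":-0.4,"fingers":255},{"wx":-0.1,"wy":-1.43,"wz":0,"x":-0.06,"y":0,"z":-0.4,"fingers":255},{"wx":-0.1,"wy":-1.43,"wz":0,"x":-0.05,"y":0,"z":-0.4,"fingers":255},{"wx":-0.1,"wy":-1.43,"wz":0,"x":-0.04,"y":0,"z":-0.4,"fingers":255},{"wx":-0.1,"wy":-1.43,"wz":0,"x":-0.03,"y":0,"z":-0.4,"fingers":255},{"wx":0,"wy":0,"wz":0,"x":0,"y":0,"z":0,"fingers":255},{"wx":-0.1,"wy":-1.0,"wz":0,"x":-0.02,"y":0,"z":-0.28,"fingers":255},{"wx":0,"wy":0,"wz":0,"x":0,"y":0,"z":0,"fingers":255}]' 30; python3 -m crank '[{"wx":0,"wy":-0.4,"wz":0,"x":0,"y":0,"z":-0.12,"fingers":255},{"wx":0,"wy":0,"wz":0,"x":0,"y":0,"z":0,"fingers":255},{"wx":0,"wy":0,"wz":0,"x":0,"y":0,"z":0,"fingers":255}]'; python3 - <<'E'
from h import *
s=robot.get_state(); print(s['position'],s['force'],s['wrist_torque'],R.from_quat(np.roll(s['eef_rot'],-1)).as_matrix()[:,2])
E
```

```text
clock: 19.65
position: [0.4618, -0.0028, 0.0807]
eef_rot: [0.0, 0.999, -0.033, -0.003]
force: [3.1, 6.6, -2.2]
opening: 0.014
clock: 19.95
position: [0.4617, -0.0028, 0.0797]
eef_rot: [0.0, 0.999, -0.033, 0.0]
force: [3.0, 7.1, -2.3]
opening: 0.0137
[ 0.46169471 -0.00275905  0.079652  ] [ 2.97384975  7.10521421 -2.30973216] [ 1.30169045 -0.31816343 -0.14749514] [ 1.77141830e-04 -1.46768554e-04 -9.99999974e-01]
```

Fz is still −2.3 N, so the tray's weight is on the gripper. I'll ease it down until the posts take it.

```bash
python3 -m crank '[{"wx":0,"wy":0,"wz":0,"x":0,"y":0,"z":-0.08,"fingers":255},{"wx":0,"wy":0,"wz":0,"x":0,"y":0,"z":0,"fingers":255},{"wx":0,"wy":0,"wz":0,"x":0,"y":0,"z":0,"fingers":255}]'; python3 -m crank '[{"wx":0,"wy":0,"wz":0,"x":0,"y":0,"z":-0.08,"fingers":255},{"wx":0,"wy":0,"wz":0,"x":0,"y":0,"z":0,"fingers":255},{"wx":0,"wy":0,"wz":0,"x":0,"y":0,"z":0,"fingers":255}]'
```

```text
clock: 20.25
position: [0.4618, -0.0028, 0.0795]
eef_rot: [0.0, 0.999, -0.033, 0.0]
force: [-2.8, 7.2, 7.7]
opening: 0.0138
clock: 20.55
position: [0.4618, -0.0028, 0.0793]
eef_rot: [0.0, 0.999, -0.032, 0.0]
force: [-8.3, 6.9, 19.4]
opening: 0.0136
```

The tray is on its posts: Fz went to +7.7 N and then +19 N. I'll back off the extra press, take a look, then release.

```bash
python3 -m crank '[{"wx":0,"wy":0,"wz":0,"x":0,"y":0,"z":0.1,"fingers":255},{"wx":0,"wy":0,"wz":0,"x":0,"y":0,"z":0,"fingers":255},{"wx":0,"wy":0,"wz":0,"x":0,"y":0,"z":0,"fingers":180},{"wx":0,"wy":0,"wz":0,"x":0,"y":0,"z":0,"fingers":100},{"wx":0,"wy":0,"wz":0,"x":0,"y":0,"z":0,"fingers":100},{"wx":0,"wy":0,"wz":0,"x":0,"y":0,"z":0,"fingers":100},{"wx":0,"wy":0,"wz":0,"x":0,"y":0,"z":0,"fingers":100},{"wx":0,"wy":0,"wz":0,"x":0,"y":0,"z":0,"fingers":100}]'; python3 -m crank '[{"wx":0,"wy":0,"wz":0,"x":0,"y":0,"z":1,"fingers":100},{"wx":0,"wy":0,"wz":0,"x":0,"y":0,"z":2,"fingers":100},{"wx":0,"wy":0,"wz":0,"x":0,"y":0,"z":3,"fingers":100},{"wx":0,"wy":0,"wz":0,"x":0,"y":0,"z":4,"fingers":100},{"wx":0,"wy":0,"wz":0,"x":1,"y":0,"z":4,"fingers":100},{"wx":0,"wy":0,"wz":0,"x":3,"y":0,"z":3,"fingers":100},{"wx":0,"wy":0,"wz":0,"x":4,"y":0,"z":0,"fingers":100},{"wx":0,"wy":0,"wz":0,"x":4,"y":0,"z":0,"fingers":100}]'; python3 -m crank '[{"wx":0,"wy":0,"wz":0,"x":3,"y":0,"z":0,"fingers":100},{"wx":0,"wy":0,"wz":0,"x":0,"y":0,"z":0,"fingers":100},{"wx":0,"wy":0,"wz":0,"x":0,"y":0,"z":0,"fingers":100}]'; python3 - <<'E'
from h import *
shot('wrist','w15'); shot('side','s15')
E
```

```text
clock: 21.35
position: [0.4616, -0.0031, 0.0789]
eef_rot: [0.0, 0.999, -0.033, -0.0]
force: [0.4, -0.3, 0.6]
opening: 0.0561
clock: 22.15
position: [0.5831, -0.003, 0.2512]
eef_rot: [0.0, 0.999, -0.033, 0.001]
force: [-0.4, -0.3, 0.8]
opening: 0.0571
clock: 22.45
position: [0.6114, -0.003, 0.2489]
eef_rot: [0.0, 0.999, -0.033, -0.001]
force: [-0.7, -0.5, 0.0]
opening: 0.0572
```

View pics/w15.png

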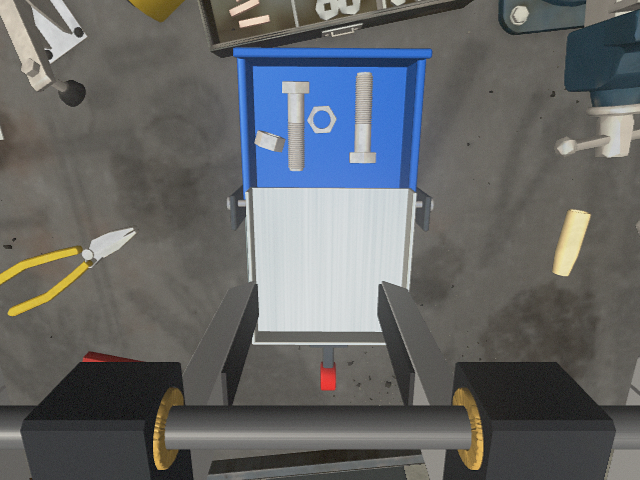

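View pics/s15.png

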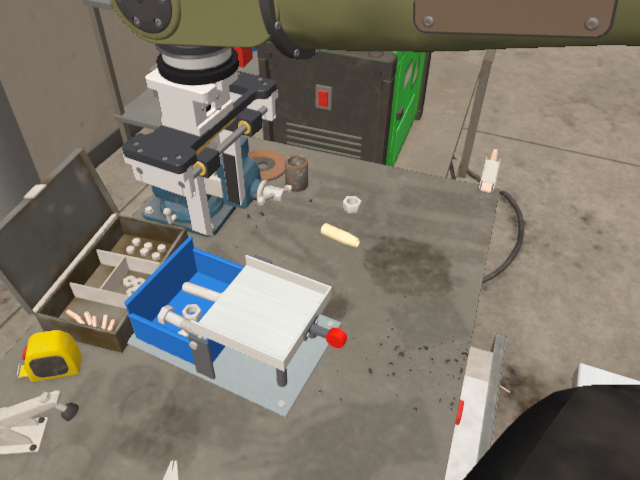

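The wrist view shows both bolts and both nuts, at (322,120) and (269,140), inside the bin and the tray empty. The side view shows the grip back at (337,338), and the big nut and nozzle look unmoved. I'll compare numerically, then hand in.

```bash
python3 - <<'E'
from h import *
from bench import ticket
a=cv2.imread('pics/side0.png').astype(int);b=cv2.imread('pics/s15.png').astype(int)
for k,(x0,y0,x1,y1) in dict(red=(322,322,352,352),nut=(340,193,364,215),nozzle=(316,220,364,250)).items():
    o=[]
    for im in(a,b):
        r=im[y0:y1,x0:x1]; m=((r[:,:,2]>130)&(r[:,:,1]<70)) if k=='red' else r[:,:,2]>150
        ys,xs=np.where(m); o.append((xs.mean().round(1)+x0,ys.mean().round(1)+y0,len(xs)))
    print(k,o)
ticket.close_job(); print(robot.get_state()['clock'])
E
```

```text
red [(np.float64(336.1), np.float64(337.5), 313), (np.float64(336.1), np.float64(337.5), 315)]
nut [(np.float64(351.1), np.float64(203.8), 265), (np.float64(351.2), np.float64(203.8), 259)]
nozzle [(np.float64(339.3), np.float64(235.1), 503), (np.float64(339.3), np.float64(235.0), 500)]
the job is handed in; nothing more can be done
the job is handed in; nothing more can be done
```

The fixing set is made up in the blue bin, and the job is handed in at about 22.6 s of the 69 s allowed. I dropped both bolts in from above, then lifted the tray by its red grip to about 0.75 rad until both nuts slid out. I lowered it back along the same arc and let go.

- **Set complete:** the last wrist picture shows both bolts and both nuts inside the bin and the tray empty. One nut lies tilted beside a bolt.
- **Tray down:** in the side picture the grip is back on exactly its starting pixel. While I was easing the tray down, it pressed briefly on its posts (wrist force about 19 N upward); I backed that off before opening the fingers.
- **Left alone:** the big nut and the nozzle are within 0.1 px of where they started in the side picture.
- **Problems along the way:** my first move call was refused for missing fields, and nothing moved. An automatic measurement of the bolt angles disagreed with the other views by a few degrees, so I took the angles from the bolt ends instead, and both grasps held.

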